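Stone an enamelled panel and clear away

ROBOT

A 6-joint arm with a two-finger parallel gripper is mounted at the origin on the work surface. World frame = base frame: x ahead of the robot, y to its left, z up, the work surface at z = 0. Lengths are in mm, angles in rad, forces in N, time in s.
With the tool pointing down it reaches from about 250 to 725 mm from the base axis. Payload 9.7 kg.
Tool frame: the origin (TCP) lies between the finger pads, 19 mm behind the fingertips; this is the grasp point; z points along the fingers, y is the line along which they close (so a half turn about z gives the same grasp; the last joint's range is limited). The gripper opens to 85 mm and grips with 20 to 120 N. Pads are 22 mm wide; open, the fingers measure 114 mm over their backs; the gripper's body (76 mm by 85 mm) begins 54 mm behind the grasp point. The pads swing forward as they close: fully open they stand 13 mm farther back than shut.
Start: joints at [-1.326, 0.087, 0.176, 1.66, 0, 1.571], TCP at [133.297, -533.6, 249.984] pointing down, gripper open.
Joint ranges: [-3.13, 3.13], [-0.85, 1.81], [-1.15, 1.24], [-2.2, 2.28], [-1.44, 1.52], [-3.14, 3.14]. Speed limits (rad/s): [2.22, 2.22, 2.57, 3.14, 3.14, 3.14].

INTERFACE

Orientations are given as a rotation vector (axis times angle).
In Python, from cell import bot gives the robot as it stands.
- The arm moves only by the tool jog_arm, never from a script. Its argument "motion" is a list of rows, each a list of 5 numbers: the shift along the world's x, y, z in cm, then the turn about the world's z in rad, then the opening, from 0 (shut) to 1 (fully open). A call has 1 to 12 rows; each row is the pose to reach, as a shift and turn from the pose commanded when the call began; what a row does not reach only later rows make up. A row lasts 1/8 s, in which the tool goes at most 62.5 mm and 10.7 degrees, less where a joint would pass 70% of its speed; a pose out of reach is approached as far as the arm can. A call with a gripper value outside its range is refused whole. The fingers move at their own pace and stop on an object; "force" is the grip in N (left out, the last holds). Time passes only in rows, so rows that repeat a pose let the fingers close. It gives the time, the measured TCP pose, the force, the opening and the grip force at its end, in the units of the state.
- bot.get_state(): the state, without advancing time (a new reading comes with each control period).
- bot.read_camera(name): name is "side" or "top"; returns the picture (384x512x3 uint8, red, green, blue); there is no depth.
- bot.camera_info(name): a dict with "K" (3x3 intrinsics, pixels), "extrinsics" (4x4, takes a point from world to camera coordinates). Camera axes: x right, y down, z forward; pixel columns grow to the right and rows downward; lengths in mm; the calibration is good to about 2 mm. A picture is of the moment at which its call begins. camera_info takes no time and is no camera call.
- bot.close_job(): hands the job in; it is judged then, once.
The state is a dict: "t": time; "qpos": joint angles; "joint_velocities": joint speeds; "effort": joint torques, N m; "eef_pos": TCP position; "ee_rot": TCP orientation; "ft_force": force on the tool from outside, world axes, zero at the start; "wrist_torque": the same for the moment, N m; "grip_width": finger opening in mm; "grip_force": force on a finger pad.
Only numpy, scipy, OpenCV 4.12 (cv2) and the standard library are available. Lean on these libraries where they do the work, as an engineer would, in place of code of your own. Each camera call takes 0.05 s, during which the arm holds its last target. There are 200 camera calls.

TASK

Clear the small pot off the enamelled panel and stand it in the wooden tray. Then rub the panel with the handled rubbing stone: lay the stone flat on the end nearer the robot, long side square across the panel, and slide it along the middle of the panel, pressing lightly so the sprung bed gives a little, all the way to the end with the brass stop. Finally lay the stone face down in the tray beside the upright pot, without disturbing the other things on the bench.

Things in the scene. Friction and masses are not known exactly. Their poses are not given: they have to be found in the camera images.
- stone: Rubbing stone, 250 g: grey abrasive block 50 (x) x 66 (y) x 18 mm with a dark wooden grip ridge on top, 22 mm thick in x, 56 mm long in y, 18 to 64 mm above the underside. Origin: centre of the abrasive underside; z up. Starts on the bench, abrasive down, left or right of the panel. Pinch the ridge from above, fingers closing along the stone's x, TCP 43 mm above the origin.
- pot: Small closed pot, all white with a slightly wider lid, 44 mm diameter, 36 mm tall, 70 g, which starts standing on the panel (similar pots on the bench are not wanted). Origin: centre of its underside; z up. It starts upright.
- panel_top (a point): Centre of the upper face of the panel: 200 (x) x 76 (y) mm, blue enamel in a copper rim, fixed on a sprung wooden bed, 60 mm above the bench when unpressed. x runs along it, away from the robot, to the end with the brass stop; z up. The stop is a low bar across the fixed wooden holder (250 x 100 mm), its screws 25 mm below the face; the side rails lie 34 mm below.
- bed (a joint): How far the sprung bed and the panel are pressed down, m: 0 unpressed, 0.016 bottomed. It starts to sink under about 2 N and then gives 1 mm for each 0.7 N; 4 to 10 mm is a good light pressure.
- tray_in (a point): Centre of the inner floor of the open wooden tray, outside 220 (x) x 150 (y) x 30 mm high, walls 6 mm, floor about 6 mm thick; inside 208 x 138 mm. x along its long side. Fixed to the bench, empty at the start, on the other side of the panel from the stone.
- pot_left: Leave it alone. Closed white pot, 44 mm diameter, 36 mm tall, on the bench at the near left. Origin: centre of its underside.
- pot_right: Leave it alone. The same kind of pot on the bench at the near right. Origin: centre of its underside.
- puck: Leave it alone. Round grey stone without a handle, 52 mm diameter, 20 mm high, beyond the panel. Origin: centre of its underside.
- jar: Leave it alone. White ceramic jar with a wooden lid, 60 mm diameter, 70 mm tall, beyond the panel. Origin: centre of its underside.
- scraper: Leave it alone. Scraper with a wooden handle and thin steel blade, 130 mm long, 13 mm thick, lying on the bench between the robot and the panel; x along it.

How it is judged:
By the outcome, as a careful person would: the job done as asked, in the order asked, and still so for the second after the job is handed in, with the robot touching nothing.
It also fails if it takes over 67 s, if anything falls off the work surface, if the arm or the gripper's body presses on something with over 40 N, if the wrist force passes 120 N, or if a joint passes its speed limit or range.

## Working session

There is one attempt and no reset: what is moved stays moved. The work goes in short steps, Python scripts to look and compute and a tool call to move; the robot and the scene stay as the last step left them, time stands still between calls to the robot, and variables do not carry over. Pictures are saved under pics/ and viewed, at most 10 in all, crops included, and the job is handed in when it is done.

Besides the shell and the picture viewer there is one more tool, called by a JSON object that holds its "method" and its "body". jog_arm: Moves the arm, as the interface text tells. Its arguments: {"type":"object","properties":{"motion":{"type":"array"},"force":{"type":"number"}},"required":["motion"]}

```bash
mkdir -p pics
cat > h.py <<'E'
import numpy as np,cv2
from cell import bot
def snap(name,fn,crop=None,s=1):
    im=cv2.cvtColor(bot.read_camera(name),cv2.COLOR_RGB2BGR)
    if crop: x0,y0,x1,y1=crop; im=im[y0:y1,x0:x1]
    if s!=1: im=cv2.resize(im,None,fx=s,fy=s,interpolation=cv2.INTER_CUBIC)
    cv2.imwrite('pics/'+fn,im)
def ray(name,px,z):
    c=bot.camera_info(name);K=np.array(c['K']);E=np.array(c['extrinsics'])
    R,t=E[:3,:3],E[:3,3];o=-R.T@t
    d=R.T@np.linalg.inv(K)@np.array([px[0],px[1],1.])
    return (o+d*(z-o[2])/d[2]).round(1)
E
python3 - <<'E'
from h import *
snap('top','t0.png',s=1.56);snap('side','s0.png',s=1.56)
for n in('top','side'):
    E=np.array(bot.camera_info(n)['extrinsics']);print(n,-E[:3,:3].T@E[:3,3],E[:3,:3].round(2).tolist())
print(bot.get_state())
E
```

```text
top [537.58837335  -1.52905787 864.62360579] [[0.0, -1.0, -0.01], [-1.0, -0.0, -0.07], [0.07, 0.01, -1.0]]
side [ 487.87124171 -796.34432517  544.31317759] [[0.99, -0.1, 0.01], [-0.05, -0.51, -0.86], [0.09, 0.85, -0.51]]
{'t': 0.1, 'qpos': array([-1.32598564e+00,  8.74075789e-02,  1.75207592e-01,  1.65980394e+00,
        1.65129976e-05,  1.57082509e+00]), 'joint_velocities': array([ 0.00134418, -0.00161135,  0.00308452,  0.00056818,  0.00096224,
       -0.00082008]), 'effort': array([-3.72367658e-04, -5.21562302e+01,  4.65653408e+01,  1.59231835e-02,
       -7.25829227e-05,  6.21166222e-06]), 'eef_pos': array([ 133.26401615, -533.41871526,  249.34961131]), 'ee_rot': array([-3.11690059e+00, -3.83396732e-01,  2.05814719e-04]), 'ft_force': array([-0.24184695, -0.46115631,  0.0176042 ]), 'wrist_torque': array([-0.01541094, -0.0192145 , -0.06186685]), 'grip_force': 0.0, 'grip_width': 85.66873378932983}
```

View pics/t0.png

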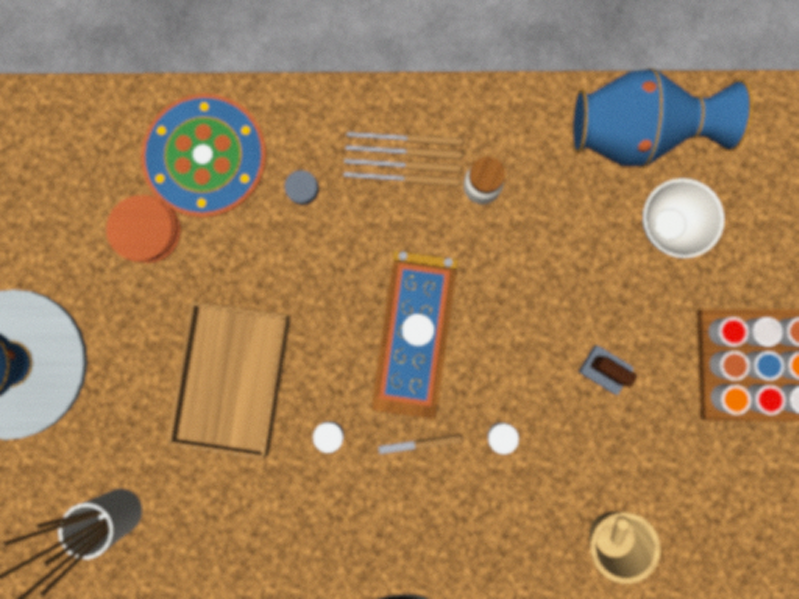

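View pics/s0.png

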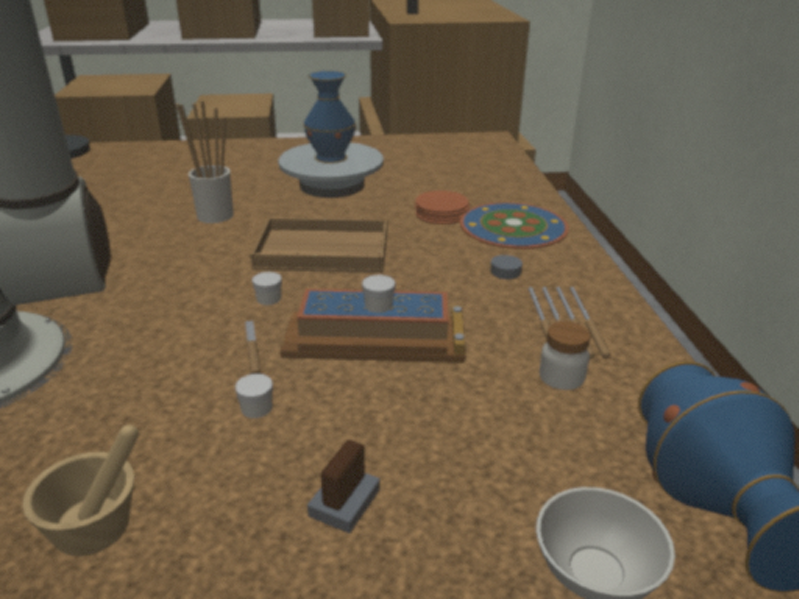

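The top view shows the pot at (418,330) on the panel, with the brass stop at the upper (far) end. The stone is at (607,369), and the tray is on the left with its centre near (232,380). I'll enlarge this area to get corners.

Run:
```python
from h import *
snap('top','t1.png',crop=(100,155,300,305),s=4)
snap('top','t2.png',crop=(350,205,430,265),s=10)
```

```text
(no output)
```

View pics/t1.png

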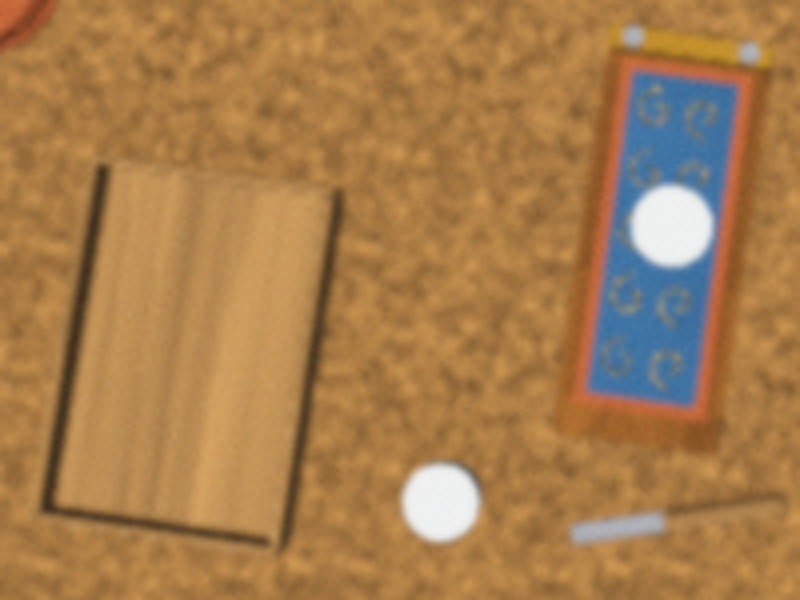

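View pics/t2.png

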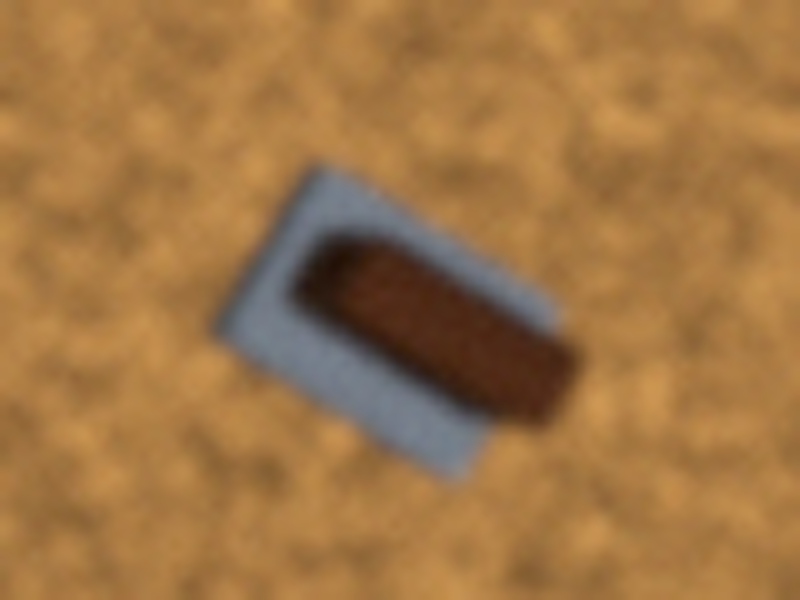

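The first crop shows these outer corners:

| Item | Corners |
|---|---|
| Panel | (617,55), (755,70), (705,420), (573,405) |
| Tray rim | (98,165), (343,190), (287,550), (42,512) |

The pot lid is at (672,226). In the second crop the stone block's corners are (322,165), (218,332), (462,482), and the ridge points lower-right.

Run:
```python
from h import *
f=lambda p,o,s:((p[0]+.5)/s-.5+o[0],(p[1]+.5)/s-.5+o[1])
def quad(n,P,o,s,z):
    W=np.array([ray('top',f(p,o,s),z)[:2] for p in P]);print(n,W.tolist(),'c',W.mean(0).round(1))
    d=np.diff(np.vstack([W,W[:1]]),axis=0);print('  len',np.hypot(*d.T).round(1),'ang',np.arctan2(d[:,1],d[:,0]).round(3))
quad('panel',[(617,55),(755,70),(705,420),(573,405)],(100,155),4,60)
quad('tray',[(98,165),(343,190),(287,550),(42,512)],(100,155),4,30)
quad('stone',[(322,165),(218,332),(462,482),(566,315)],(350,205),10,18)
print('pot',ray('top',f((672,226),(100,155),4),96))
print('potleft',ray('top',f((441,503),(100,155),4),36))
# ridge
quad('ridge right end',[(580,355),(540,428)],(350,205),10,64)
```

```text
panel [[649.1, 28.9], [640.5, -50.9], [440.4, -22.0], [448.5, 53.1]] c [544.6   2.3]
  len [ 80.3 202.2  75.5 202.1] ang [-1.678  2.998  1.463 -0.12 ]
tray [[586.7, 341.2], [571.9, 193.5], [360.1, 222.9], [381.4, 368.5]] c [475.  281.5]
  len [148.4 213.8 147.1 207.1] ang [-1.671  3.004  1.426 -0.132]
stone [[527.9, -276.9], [488.0, -251.4], [452.7, -308.6], [492.3, -334.3]] c [ 490.2 -292.8]
  len [47.4 67.2 47.2 67.5] ang [ 2.573 -2.124 -0.576  1.016]
pot [549.8  -3.   96. ]
potleft [388.9 131.6  36. ]
ridge right end [[485.8, -319.1], [469.4, -309.7]] c [ 477.6 -314.4]
  len [18.9 18.9] ang [ 2.621 -0.52 ]
```

Everything matches the given sizes: panel yaw about -0.125, pot (550,-3), stone (491,-292) with x axis at -0.55, tray centre (475,281). I'll move above the pot.

{"method": "jog_arm", "body": {"motion": [[41.7,53.1,-7,1.4,1],[41.7,53.1,-7,1.4,1],[41.7,53.1,-7,1.4,1],[41.7,53.1,-7,1.4,1],[41.7,53.1,-7,1.4,1],[41.7,53.1,-7,1.4,1],[41.7,53.1,-7,1.4,1],[41.7,53.1,-7,1.4,1],[41.7,53.1,-7,1.4,1],[41.7,53.1,-7,1.4,1],[41.7,53.1,-7,1.4,1],[41.7,53.1,-7,1.4,1]]}}

```text
t: 1.7
eef_pos: [551.3, 0.2, 178.4]
ee_rot: [-2.132, -2.305, 0.002]
ft_force: [0.0, -0.8, -0.1]
grip_width: 85.6
grip_force: 0.0
```

{"method": "jog_arm", "body": {"motion": [[0,0,-4,1.37,1],[0,0,-4,1.37,1],[0,0,-4,1.37,1],[0,0,-4,1.37,1],[0,0,-4,1.37,1],[0,0,-4,1.37,1],[0,0,-4,1.37,1],[0,0,-4,1.37,1],[0,0,-4,1.37,1],[0,0,-4,1.37,1]]}}

```text
t: 2.95
eef_pos: [550.1, -3.0, 140.1]
ee_rot: [0.202, 3.135, -0.0]
ft_force: [-0.4, 0.3, 0.1]
grip_width: 85.1
grip_force: 0.0
```

Run:
```python
from h import *
snap('side','s1.png',crop=(150,120,350,270),s=4)
s=bot.get_state();print(s['t'],s['eef_pos'],s['ee_rot'],s['qpos'].round(2))
```

```text
3.0 [550.12445189  -2.91622937 140.0569533 ] [-2.01520949e-01 -3.13511636e+00  8.96168352e-05] [-0.01  0.07 -0.05  1.45 -0.    0.12]
```

View pics/s1.png

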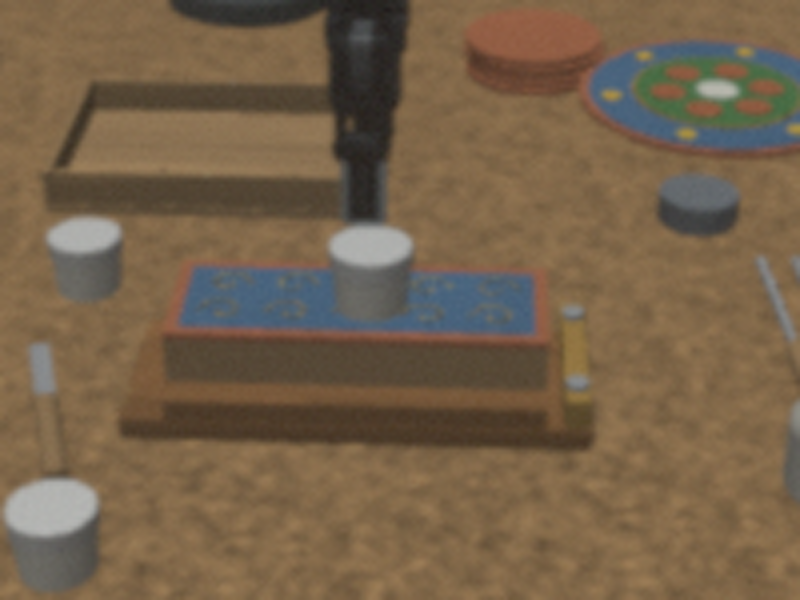

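The side view shows the gripper centred over the pot's lid (371,246), with the panel clear. Going down to grip.

{"method": "jog_arm", "body": {"motion": [[0,0,-2.8,0,1],[0,0,-5.6,0,1],[0,0,-5.6,0,1],[0,0,-5.6,0,0.3],[0,0,-5.6,0,0.3],[0,0,-5.6,0,0.3],[0,0,-5.6,0,0.3],[0,0,-5.6,0,0.3],[0,0,-5.6,0,0.3],[0,0,-5.6,0,0.3]], "force": 30}}

```text
t: 4.25
eef_pos: [550.5, -2.6, 84.1]
ee_rot: [0.199, 3.135, 0.0]
ft_force: [2.7, 0.5, 2.7]
grip_width: 43.2
grip_force: 30.3
```

{"method": "jog_arm", "body": {"motion": [[0,0,4,0,0.3],[0,0,8,0,0.3],[0,5,8,0,0.3],[-2.6,27.8,8,0,0.3],[-2.6,27.8,8,0,0.3],[-2.6,27.8,8,0,0.3],[-2.6,27.8,8,0,0.3],[-2.6,27.8,8,0,0.3],[-2.6,27.8,4,0,0.3],[-2.6,27.8,-2,0,0.3],[-2.6,27.8,-2,0,0.3]]}}

```text
t: 5.62
eef_pos: [521.3, 272.9, 59.1]
ee_rot: [-0.2, -3.127, 0.008]
ft_force: [-0.8, -0.0, 0.4]
grip_width: 43.0
grip_force: 31.0
```

Run:
```python
from h import *
snap('side','s2.png',crop=(130,100,290,220),s=5)
```

```text
(no output)
```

View pics/s2.png

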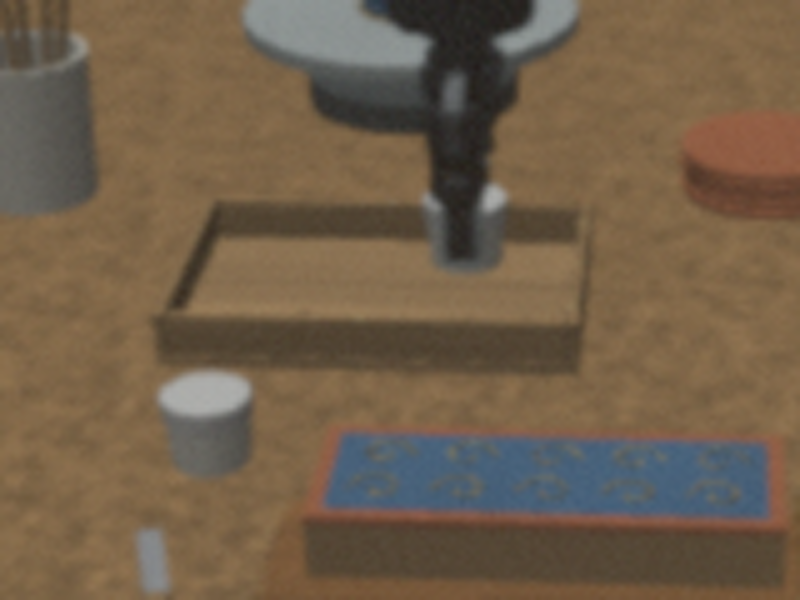

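The pot is held above the far half of the tray, well inside its walls, with its base near (465,265). Lowering it.

{"method": "jog_arm", "body": {"motion": [[0,0,-1.5,0,0.3],[0,0,-3,0,0.3],[0,0,-3,0,0.3],[0,0,-3,0,0.3]]}}

```text
t: 6.18
eef_pos: [524.5, 275.5, 34.5]
ee_rot: [0.199, 3.135, 0.0]
ft_force: [-0.7, 0.0, -0.4]
grip_width: 42.8
grip_force: 31.0
```

{"method": "jog_arm", "body": {"motion": [[0,0,-0.2,0,0.3],[0,0,-0.4,0,0.3],[0,0,-0.5,0,0.3],[0,0,-0.5,0,0.3]]}}

```text
t: 6.68
eef_pos: [524.7, 275.6, 31.4]
ee_rot: [0.199, 3.133, 0.002]
ft_force: [-6.5, -3.7, 16.1]
grip_width: 43.3
grip_force: 32.2
```

{"method": "jog_arm", "body": {"motion": [[0,0,0.2,0,0.3],[0,0,0.2,0,0.3],[0,0,0.2,0,0.75],[0,0,0.2,0,0.75],[0,0,0.2,0,0.75],[0,0,0.2,0,0.75],[0,0,3,0,0.75],[0,0,7,0,0.75],[0,0,12,0,0.75],[0,0,17,0,1],[0,0,17,0,1]]}}

```text
t: 8.05
eef_pos: [525.7, 276.1, 203.6]
ee_rot: [0.199, 3.129, 0.006]
ft_force: [0.3, 0.5, -1.0]
grip_width: 85.3
grip_force: 0.0
```

{"method": "jog_arm", "body": {"motion": [[-3.3,-56.7,0,-1.0,1],[-3.3,-56.7,0,-1.0,1],[-3.3,-56.7,0,-1.0,1],[-3.3,-56.7,0,-1.0,1],[-3.3,-56.7,0,-2.0,1],[-3.3,-56.7,0,-2.0,1],[-3.3,-56.7,0,-2.0,1],[-3.3,-56.7,0,-2.0,1],[-3.3,-56.7,-7,-2.0,1],[-3.3,-56.7,-7,-2.0,1],[-3.3,-56.7,-7,-2.0,1],[-3.3,-56.7,-7,-2.0,1]]}}

```text
t: 9.55
eef_pos: [490.7, -291.6, 127.6]
ee_rot: [-2.744, -1.526, 0.001]
ft_force: [-0.1, 0.8, -0.3]
grip_width: 85.4
grip_force: 0.0
```

Run:
```python
from h import *
snap('side','s3.png',crop=(160,210,320,330),s=5)
s=bot.get_state();print(s['t'],s['eef_pos'],s['ee_rot'],s['qpos'].round(2))
```

```text
9.6 [ 491.05413673 -291.46792104  128.32241668] [-2.74303111e+00 -1.52985509e+00  6.68893980e-04] [-0.54  0.13 -0.02  1.43  0.    1.59]
```

View pics/s3.png

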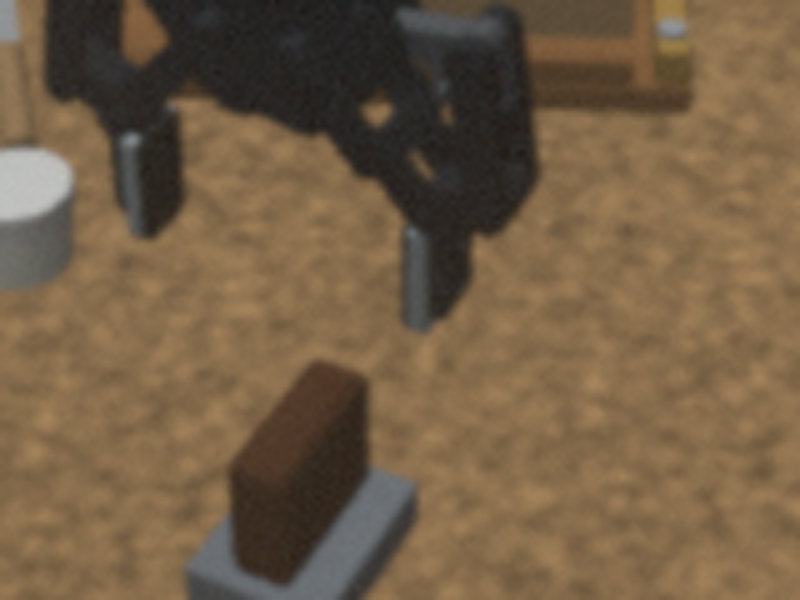

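The side view shows the open fingers above the ridge and square to it. The ridge top's corners are (320,362), (366,380), (283,488) and (233,465). I'll cross-check its centre with this camera.

Run:
```python
from h import *
P=[ray('side',((u+.5)/5-.5+160,(v+.5)/5-.5+210),64)[:2] for u,v in [(318,360),(367,380),(283,490),(231,467)]]
P=np.array(P);print(P,P.mean(0));d=P[0]+P[1]-P[2]-P[3];print(np.arctan2(d[1],d[0])-np.pi/2,np.hypot(*d)/2)
```

```text
[[ 498.5 -269.7]
 [ 513.5 -280.3]
 [ 485.7 -324.6]
 [ 470.5 -313.8]] [ 492.05 -297.1 ]
-0.563060855401829 52.269015678506904
```

{"method": "jog_arm", "body": {"motion": [[0,-0.3,-4,0,1],[0,-0.3,-8.6,0,1],[0,-0.3,-8.6,0,1],[0,-0.3,-8.6,0,0.0],[0,-0.3,-8.6,0,0.0],[0,-0.3,-8.6,0,0.0],[0,-0.3,-8.6,0,0.0],[0,-0.3,-8.6,0,0.0],[0,-0.3,-8.6,0,0.0],[0,-0.3,-8.6,0,0.0],[0,-0.3,-8.6,0,0.0]], "force": 80}}

```text
t: 10.98
eef_pos: [491.8, -294.9, 44.2]
ee_rot: [2.744, 1.526, 0.002]
ft_force: [-0.4, 1.0, 6.5]
grip_width: 21.5
grip_force: 79.3
```

{"method": "jog_arm", "body": {"motion": [[0,0,4,0,0],[0,0,9.7,0,0],[0,2,9.7,0,0],[-1.9,30.6,9.7,0.43,0],[-1.9,30.6,9.7,0.43,0],[-1.9,30.6,9.7,0.43,0],[-1.9,30.6,9.7,0.43,0],[-1.9,30.6,9.7,0.43,0],[-1.9,30.6,7.0,0.43,0],[-1.9,30.6,7.0,0.43,0],[-1.9,30.6,7.0,0.43,0]]}}

```text
t: 12.35
eef_pos: [472.1, 11.2, 113.1]
ee_rot: [-2.357, -2.077, 0.001]
ft_force: [1.2, 0.2, -1.1]
grip_width: 21.2
grip_force: 79.0
```

Run:
```python
from h import *
snap('side','s4.png',crop=(170,140,310,245),s=5.7)
snap('top','t4.png',crop=(210,140,330,290),s=4)
im=np.zeros((600,800,3),np.uint8)
a=cv2.imread('pics/s4.png');b=cv2.imread('pics/t4.png');print(a.shape,b.shape)
s=bot.get_state();print(s['t'],s['eef_pos'],s['ee_rot'],s['ft_force'],s['grip_width'])
```

```text
(598, 798, 3) (600, 480, 3)
12.45 [472.59876905  11.00041193 113.70154408] [2.35739459e+00 2.07579350e+00 9.74232632e-04] [ 0.09836373 -0.49231922 -1.86411632] 21.146906091008773
```

View pics/s4.png

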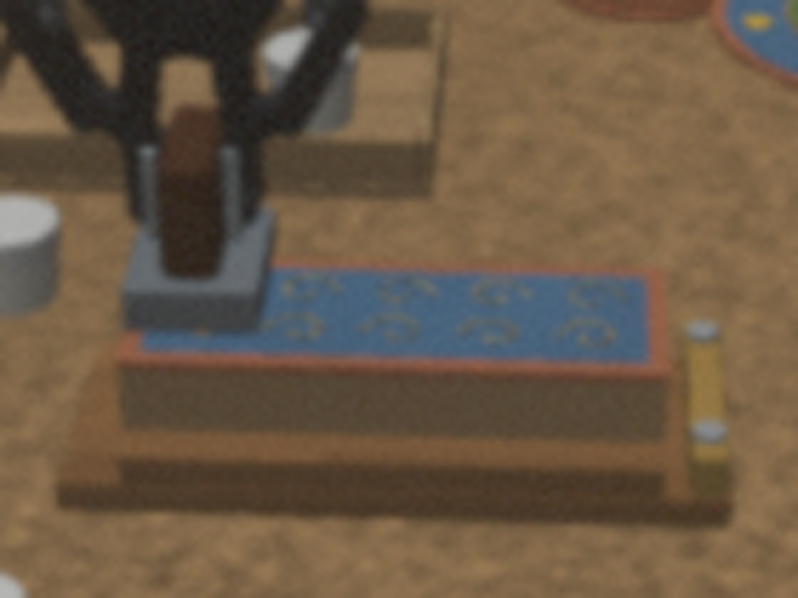

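View pics/t4.png

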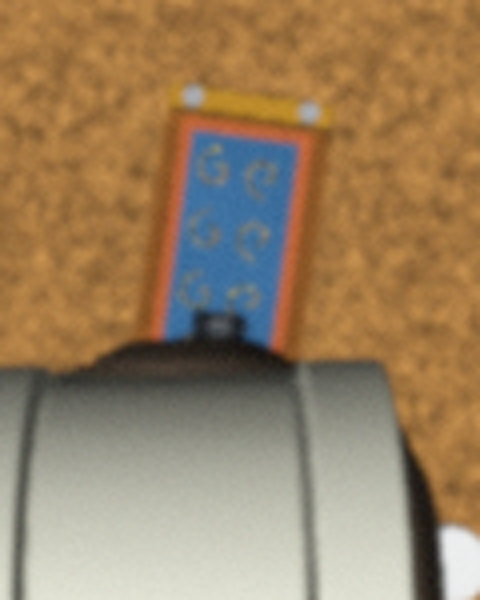

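The side view shows the stone level over the near end. Its front bottom edge runs (123,328)–(262,330), and the panel's visible corners are (122,365), (668,372) and (658,268). The top view shows the far half of the panel, with screws at (193,96) and (310,112). I'll compare stone and panel in one camera.

Run:
```python
from h import *
g=lambda u,v,z:ray('side',((u+.5)/5.7-.5+170,(v+.5)/5.7-.5+140),z)[:2]
c,s=np.cos(.125),np.sin(.125);R=np.array([[c,-s],[s,c]]) # world->local rot by +.125
A,B,C=g(122,367,60),g(668,374,60),g(658,268,60)
print('panel',A,B,C,np.arctan2(*(B-A)[::-1]),np.linalg.norm(B-A),np.linalg.norm(C-B))
P,Q,T=g(123,328,70.5),g(262,330,70.5),g(272,210,88.5)
print('stone',P,Q,T,np.arctan2(*(Q-P)[::-1]),np.linalg.norm(Q-P))
pc=A+(B-A)/2; print('panel centre from near edge',pc+R.T@[0,38])
print('stone centre',(P+Q)/2+R.T@[0,33], 'via T', (R@T),R@Q,'local near edge y: panel',(R@A)[1],(R@B)[1],'far',(R@C)[1],'stone',(R@P)[1],(R@Q)[1],(R@T)[1])
# stop screws top view, z=35
h=lambda u,v:ray('top',((u+.5)/4-.5+210,(v+.5)/4-.5+140),35)[:2]
S=h(193,96);U=h(310,112);print('screws',S,U,np.arctan2(*(S-U)[::-1])-np.pi/2,R@S,R@U,'mid local',R@((S+U)/2))
print('top panel centre local',R@[544.6,2.3])
```

```text
panel [443.4 -27.4] [638.7 -50.2] [647.7  25. ] -0.11621739976325599 196.62637157817878 75.73664898845209
stone [444.3 -17.7] [494.2 -23.7] [500.4  33. ] -0.11966598646431262 50.25942697643894
panel centre from near edge [545.78763987  -1.09648865]
stone centre [473.3642662   12.04252302] via T [492.38144648  95.1297596 ] [493.29887833  38.09916853] local near edge y: panel 28.09456070092634 29.82142931823261 far 105.55676649434521 stone 37.83108533309754 38.09916852564443 95.12975960453579
screws [664.   20.3] [654.4 -49.5] -0.13667831434709088 [656.28835395 102.92563561] [655.46555274  32.473361  ] mid local [655.87695334  67.69949831]
top panel centre local [540.06409769  70.17991444]
```

{"method": "jog_arm", "body": {"motion": [[0,-0.15,0,0,0],[0,-0.15,-0.5,0,0],[0,-0.15,-0.8,0,0],[0,-0.15,-1.0,0,0],[0,-0.15,-1.2,0,0],[0,-0.15,-1.4,0,0],[0,-0.15,-1.5,0,0],[0,-0.15,-1.5,0,0],[0,-0.15,-1.5,0,0]]}}

```text
t: 13.58
eef_pos: [472.3, 9.8, 98.1]
ee_rot: [2.357, 2.077, -0.0]
ft_force: [-4.5, -1.6, 3.8]
grip_width: 21.2
grip_force: 79.9
```

{"method": "jog_arm", "body": {"motion": [[0,0,-0.15,0,0],[1.0,-0.13,-0.15,0,0],[2.0,-0.25,-0.15,0,0],[3.0,-0.38,-0.15,0,0],[4.0,-0.5,-0.15,0,0],[5.0,-0.63,-0.15,0,0],[6.0,-0.75,-0.15,0,0],[7.0,-0.88,-0.15,0,0],[8.0,-1.0,-0.15,0,0],[8.0,-1.0,-0.15,0,0]]}}

```text
t: 14.82
eef_pos: [553.5, 0.2, 96.7]
ee_rot: [2.356, 2.077, 0.003]
ft_force: [0.7, -0.7, 4.9]
grip_width: 21.0
grip_force: 80.1
```

{"method": "jog_arm", "body": {"motion": [[1.0,-0.13,0,0,0],[2.0,-0.25,0,0,0],[3.0,-0.38,0,0,0],[4.0,-0.5,0,0,0],[5.0,-0.63,0,0,0],[6.0,-0.75,0,0,0],[6.6,-0.83,0,0,0],[7.0,-0.88,0,0,0],[7.0,-0.88,0,0,0],[7.0,-0.88,0,0,0]]}}

```text
t: 16.08
eef_pos: [622.7, -8.5, 96.8]
ee_rot: [2.357, 2.077, 0.002]
ft_force: [-2.7, -0.3, 5.5]
grip_width: 21.3
grip_force: 80.1
```

Run:
```python
from h import *
snap('side','s5.png',crop=(170,140,310,245),s=5.7)
```

```text
(no output)
```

View pics/s5.png

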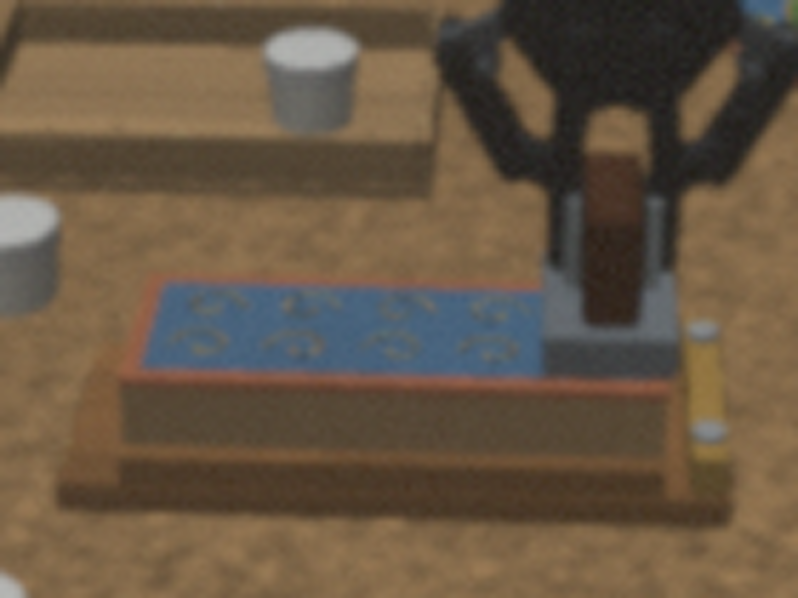

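The stone reached the stop end: its far edge is flush with the panel rim at (676,375), it's centred across the panel, and the bed is visibly pressed. Now I'll lift it and take it to the near half of the tray.

{"method": "jog_arm", "body": {"motion": [[0,0,3,0,0],[0,0,8,0,0],[-2,3,8,0.2,0],[-19.5,29.6,8,1.56,0],[-19.5,29.6,8,1.56,0],[-19.5,29.6,8,1.56,0],[-19.5,29.6,8,1.56,0],[-19.5,29.6,8,1.56,0],[-19.5,29.6,8,1.56,0],[-19.5,29.6,8,1.56,0],[-19.5,29.6,8,1.56,0],[-19.5,29.6,8,1.56,0]]}}

```text
t: 17.62
eef_pos: [427.3, 287.5, 175.9]
ee_rot: [-0.215, -3.134, -0.0]
ft_force: [0.3, 0.0, -1.9]
grip_width: 20.9
grip_force: 79.2
```

{"method": "jog_arm", "body": {"motion": [[0,0,-4,0,0],[0,0,-8,0,0],[0,0,-11,0,0],[0,0,-12,0,0],[0,0,-12,0,0],[0,0,-12,0,0]]}}

```text
t: 18.38
eef_pos: [428.0, 287.6, 57.9]
ee_rot: [0.215, 3.133, 0.002]
ft_force: [0.2, 0.7, -1.8]
grip_width: 21.1
grip_force: 79.3
```

Command z is now 56.5; contact is expected near 49–50.

{"method": "jog_arm", "body": {"motion": [[0,0,-0.3,0,0],[0,0,-0.5,0,0],[0,0,-0.6,0,0],[0,0,-0.6,0,0],[0,0,-0.6,0,0]]}}

```text
t: 19.0
eef_pos: [427.3, 287.1, 50.5]
ee_rot: [0.215, 3.134, 0.0]
ft_force: [0.1, 0.2, -0.9]
grip_width: 21.0
grip_force: 79.3
```

{"method": "jog_arm", "body": {"motion": [[0,0,-0.1,0,0],[0,0,-0.1,0,0],[0,0,-0.1,0,0]]}}

```text
t: 19.38
eef_pos: [427.4, 287.1, 50.2]
ee_rot: [0.215, 3.134, 0.001]
ft_force: [-3.2, -1.5, 5.4]
grip_width: 21.1
grip_force: 80.2
```

Contact. Release gently (about 0.6 opening keeps the fingers inside the tray) and retreat.

{"method": "jog_arm", "body": {"motion": [[0,0,0,0,0.6],[0,0,0,0,0.6],[0,0,0,0,0.6],[0,0,0,0,0.6],[0,0,0,0,0.6],[0,0,3,0,0.6],[0,0,8,0,0.6],[0,0,14,0,0.6],[0,0,20,0,0.6],[0,0,20,0,0.6],[0,0,20,0,0.6]]}}

```text
t: 20.75
eef_pos: [427.3, 287.1, 249.1]
ee_rot: [-0.215, -3.134, 0.0]
ft_force: [-0.0, -0.1, -0.4]
grip_width: 51.5
grip_force: 0.0
```

{"method": "jog_arm", "body": {"motion": [[3,-45,0,0,0.6],[3,-45,0,0,0.6],[3,-45,0,0,0.6],[3,-45,0,0,0.6],[3,-45,0,0,0.6],[3,-45,0,0,0.6],[3,-45,0,0,0.6],[3,-45,0,0,0.6],[3,-45,0,0,0.6],[3,-45,0,0,0.6],[3,-45,0,0,0.6]]}}

```text
t: 22.12
eef_pos: [457.4, -161.6, 249.5]
ee_rot: [0.212, 3.134, 0.0]
ft_force: [0.2, -0.9, -0.2]
grip_width: 51.5
grip_force: 0.0
```

Run:
```python
from h import *
im=bot.read_camera('top').astype(int);s=bot.get_state();print(s['t'],s['eef_pos'],s['ft_force'])
f=lambda m:[(len(c),c.mean(0).round(1).tolist()) for c in [np.argwhere(m)[:,::-1]+[105,185]] if len(c)]
r=im[185:300,105:192];R,G,B=r[...,0],r[...,1],r[...,2]
w=(r.min(2)>180);g=(abs(R-B)<45)&(B>R)&(B>70)&(B<170);d=(r.max(2)<75)
for n,m in('white',w),('grey',g),('dark',d):print(n,f(m))
def pix(p):
    c=bot.camera_info('top');q=np.array(c['K'])@(np.array(c['extrinsics'])@[*p,1])[:3];return (q[:2]/q[2]).round(1)
print('expected pot',pix((524.5,275.4,42)),'stone',pix((427,287.7,24)))
print(cv2.minAreaRect(np.argwhere(g).astype(np.float32)))
```

```text
22.175 [ 457.42426025 -161.6935876   249.59424064] [ 0.97012663 -0.32653338  0.50575976]
white [(273, [149.1, 222.4])]
grey [(227, [151.5, 262.2])]
dark [(237, [139.7, 258.4])]
expected pot [149.1 222. ] stone [145.5 262.9]
((78.3399887084961, 41.87999725341797), (19.374725341796875, 26.4457950592041), 81.8698959350586)
```

The pot's white circle is where expected. The stone's grey face, with the ridge hiding its left side, also fits the stone lying upright on its face. Handing in.

```bash
python3 -c "
from cell import bot
print(bot.close_job())"
```

```text
the job is handed in; nothing more can be done
None
```

I handed the job in at about 22 s: the pot is upright in the tray, the panel was rubbed from the near end to the brass stop with the bed pressed about 5–7 mm, and the stone lies face down beside the pot. My last camera check covered only the tray, and the hand-in returned no verdict.

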